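# Slide the covered pot to its heating place and hold a stem thermometer in the lid sleeve

## Robot

A 6-joint arm with a two-finger parallel gripper is mounted at the origin on the work surface. World frame = base frame: x ahead of the robot, y to its left, z up, the work surface at z = 0. Lengths are in m, angles in rad, forces in N, time in s.
With the tool pointing down it reaches from about 0.3 to 0.825 m from the base axis. Payload 5.4 kg.
Tool frame: the origin (TCP) lies at the very end of the fingers, on their centre line; the grasp point (between the pads) lies 19 mm behind it; z points along the fingers, x is the direction in which the jaws open and shut, and the axes are right-handed (so a half turn about z gives the same grasp; the last joint's range is limited). The gripper opens to 92 mm and grips with 3 to 60 N. Pads are 20 mm wide; open, the fingers measure 128 mm over their backs; the gripper's body (75 mm by 189 mm) begins 69 mm behind the grasp point.
Start: joints at [-1.388, 0.158, 1.597, -0, 1.386, -0.21], TCP at [0.22, -0.531, 0.215] pointing down, gripper open.
Joint ranges: [-2.91, 2.91], [-0.94, 2.29], [0.18, 2.7], [-1.29, 4.43], [0.17, 2.64], [-3, 3]. Speed limits (rad/s): [2.57, 2.57, 3.14, 3.14, 3.14, 3.14].

## Interface

Orientations are given as a rotation vector (axis times angle).
In Python, from workcell import bot gives the robot as it stands. Calls block until the motion is done:
- bot.goto(position, orientation): joint-space move of the TCP to a pose.
- bot.line_to(position, rot=None, max_speed=0.15): straight line of the TCP; rot=None keeps the orientation; max_speed is the mean speed in m/s.
- bot.set_joints(angles): joint-space move.
- bot.set_gripper(opening, newtons=None): opening from 0.0 (shut) to 1.0 (fully open); newtons is the grip in N (None keeps the last); returns when the fingers have stopped.
- bot.hold(seconds).
- bot.inverse_kinematics(position, orientation): joint angles nearest the present ones, or None.
- bot.read_camera(name): name is "side" or "top" or "wrist"; returns a dict with "pixels" (480x640x3 uint8, blue, green, red), "fx", "fy", "cx", "cy" (pixels), "R" (3x3) and "t" (3): a world point X has camera coordinates R X + t. Camera axes: x right, y down, z forward; pixel columns grow to the right and rows downward; lengths in m; the calibration is good to about 2 mm. A picture is of the moment at which its call begins. There is no depth.
A pose or a line that the arm cannot do raises bot.MotionError and nothing moves.
- bot.job_done(): hands the job in, once; it reports no verdict.
Readings, each from a call of its own:
- bot.current_clock(): time.
- bot.current_joints(): joint angles.
- bot.current_joint_vel(): joint speeds.
- bot.current_effort(): joint torques, N m.
- bot.current_ee_pos(): TCP position.
- bot.current_tool_rot(): TCP orientation.
- bot.current_contact_force(): force on the tool from outside, world axes, zero at the start.
- bot.current_ft_torque(): the same for the moment, N m.
- bot.current_opening(): opening from 0.0 (shut) to 1.0 (fully open).
Only numpy, scipy, OpenCV 4.12 (cv2) and the standard library are available. Lean on these libraries where they do the work, as an engineer would, in place of code of your own. Each camera call takes 0.05 s, during which the arm holds its last target.

## Task

By its handle or its side, slide the covered steel pot along the hotplate from the white ring until it stands inside the orange ring, never lifting or tipping it. Then take the stem thermometer out of its stand, lower its stem upright through the white sleeve in the pot's lid without touching the sleeve or the pot, and finish still holding it in the gripper, at rest and centred in the sleeve, with the orange band on the stem level with the top of the sleeve. Leave the wafer cassette, the amber bottle and the glass dish where they are.

Things in the scene. Friction and masses are not known exactly. Their poses are not given: they have to be found in the camera images.
- hotplate: Slim fixed hotplate with a black glass top, 240 mm (its x) by 460 mm (its y), top 40 mm above the bench; origin under its centre. A low sloped control panel with small knobs, nowhere above the glass, runs along its -x side, 40 mm wide. The two rings lie on the glass 105 mm either side of its centre along its y.
- ring_orange: Orange ring printed on the hotplate, inner diameter 154 mm: where the pot must go. Origin at the ring's centre on the glass top.
- ring_white: White ring printed on the hotplate, inner diameter 154 mm: where the pot stands at the start. Origin at the ring's centre on the glass top, 210 mm from the orange ring's.
- pot: Covered steel pot, loose, about 0.7 kg, slides easily on the glass; 130 mm wide (lid 134), lid top 70 mm above its underside; lid, clamps, sleeve and handle are one rigid piece with it. Origin at the centre of its underside, z up. A level black stick handle runs along its -x. An 18 mm wide black knob stands on the lid 45 mm from the axis along +x, its top 86 mm above the underside.
- pot_handle (a point): Middle of the pot's straight black stick handle, 16 mm wide, 14 mm high, reaching from 85 to 185 mm out from the pot's axis; this point 130 mm from the axis along the pot's -x, 48 mm above its underside, 88 mm above the bench. Axes are the pot's (x along the handle towards the pot).
- port (a point): Centre of the mouth of the white guide sleeve in the middle of the lid, at its top rim: on the pot's axis, 80 mm above its underside (120 mm above the bench). Bore 16 mm wide; sleeve 30 mm over the outside, 22 mm long (10 mm of it above the lid); below it the pot is hollow to 4 mm above its underside.
- stand: Heavy fixed stand for the thermometer: grey column 40 mm square and 105 mm high on a base 90 mm square, with an upright well 9 mm wide and 98 mm deep in its top. Origin under its centre.
- probe_grip (a point): Middle of the stem thermometer's white grip, 24 mm along x, 18 mm along y (flat sides), 80 mm high. Below it a 16 mm wide collar, then a straight 5 mm round stem 95 mm long; tip 139 mm below this point along -z. 70 g. At the start it stands upright in the stand, collar resting on the stand's top, this point 149 mm above the bench.
- probe_mark (a point): Centre of the orange band round the thermometer's stem, on the stem's axis: 89 mm below the middle of the grip and 50 mm above the tip.
- probe_tip (a point): Lower tip of the thermometer's stem, 139 mm below the middle of the grip; at the start inside the stand.
- cassette_mid (a point): Bystander: white wafer cassette, 118 by 140 mm and 108 mm high, loose; this point is its middle, 55 mm above its underside.
- bottle_mid (a point): Bystander: amber bottle with a black cap, 68 mm in diameter, 155 mm high, loose; this point is its middle, 75 mm above its underside.
- dish_mid (a point): Bystander: flat round covered glass dish, 94 mm in diameter, 15 mm high, loose; this point is its middle.
Things that resemble listed ones, but are neither listed nor needed, are in the scene too. Of the things like the part that bears probe_grip, leave any that is green; of the rest the larger one is meant.

How it is judged:
On the way, in this order (a step that is already met when the one before it is completed fails the run):
1. the pot stands inside the orange ring, flat on the hotplate, at rest (horizontal distance between pot and ring_orange below 0.012 m and linear speed of pot below 0.01 m/s and angle between pot's own z axis and vertical below 0.03 rad), for 0.3 s.
2. the thermometer is drawn out of its stand, held by the gripper (height (world z) of probe_tip above 0.107 m and contact force between the fingers and probe above 1 N), for 0.2 s.
At the end, for the whole second after the job is handed in: Pot flat, centre within 12 mm of the orange ring's. Thermometer held by the gripper alone, still, upright within 5 degrees, band within 6 mm in height of the sleeve's rim and 3 mm of its axis, tip within 7 mm of the axis; it touches neither sleeve nor pot (horizontal distance between pot and ring_orange below 0.012 m and height (world z) of pot between 0.037 and 0.042 m and angle between pot's own z axis and vertical below 0.03 rad and horizontal distance between probe_mark and port below 0.003 m and horizontal distance between probe_tip and port below 0.007 m and z of probe_mark in the frame of port between -0.006 and 0.006 m and angle between probe_grip's own z axis and vertical below 0.09 rad and linear speed of probe below 0.01 m/s and contact force between the fingers and probe above 1 N and contact force between each of probe, the fingers and pot below 0.05 N); the arm keeps its last pose, push and grip.
It fails at once if the pot is lifted off the hotplate (over 5 mm) (height (world z) of pot above 0.045 m).
It fails at once if the pot is tipped (over 5 degrees) (angle between pot's own z axis and vertical above 0.09 rad).
It fails at once if the thermometer touches the sleeve or the pot (contact force between probe and pot above 0.1 N).
It fails at once if the cassette, bottle or dish is disturbed (moved over 15 mm) (distance of any of cassette_mid, bottle_mid, dish_mid from where it was at the start of the episode above 0.015 m).
It also fails if it takes over 61 s, if anything falls off the work surface, if the arm or the gripper's body presses on something with over 40 N, if the wrist force passes 120 N, or if a joint passes its speed limit or range.

## Working session

There is one attempt and no reset: what is moved stays moved. The work goes in short steps, each a Python script; the robot and the scene stay as the last script left them, time stands still between calls to the robot, and variables do not carry over. Pictures are saved under pics/ and viewed, and the job is handed in when it is done.

```bash
mkdir -p pics && ls && python3 - <<'E'
from workcell import bot
import cv2,numpy as np,pickle
d={}
for n in("top","side","wrist"):
    c=bot.read_camera(n); d[n]=c
    cv2.imwrite(f"pics/{n}0.png",c["pixels"]); print(n,c["fx"],c["cx"],c["cy"],np.round(c["R"],3).tolist(),np.round(c["t"],3))
pickle.dump(d,open("cam0.pkl","wb"))
print(bot.current_clock(),bot.current_tool_rot(),bot.current_opening())
E
```

```text
pics
top 595.067518769277 321.2131064498208 242.8021401481147 [[0.008, -1.0, -0.024], [-0.992, -0.005, -0.13], [0.13, 0.025, -0.991]] [0.007 0.554 1.193]
side 614.376475317525 313.6283181155763 235.0848666623435 [[0.987, -0.16, -0.007], [-0.091, -0.528, -0.844], [0.132, 0.834, -0.536]] [-0.506  0.157  1.132]
wrist 380.8786461331404 321.62832391454356 253.64765226252106 [[0.383, -0.924, -0.001], [-0.888, -0.368, 0.277], [-0.256, -0.105, -0.961]] [-0.574 -0.03   0.392]
0.15 [-2.61135962e+00  1.74469900e+00  1.58654181e-03] 1.0030151116383017
```

View pics/top0.png

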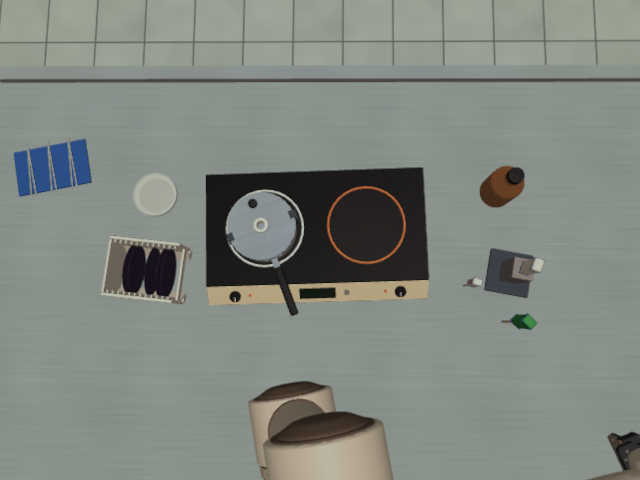

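View pics/side0.png

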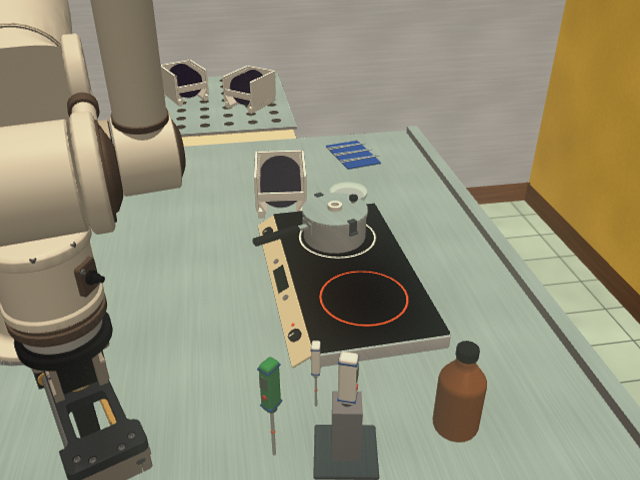

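View pics/wrist0.png

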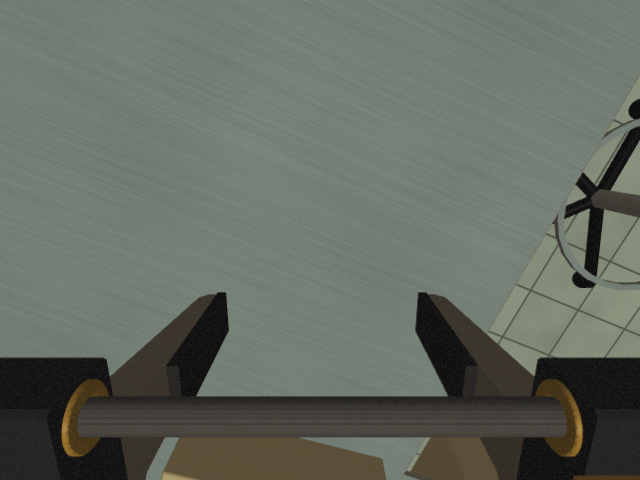

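Top view: the pot is near (262,227) with its handle ending near (295,313), and the orange ring is at (366,225). The stand with the white thermometer is near (520,270). A small white lookalike sits at (473,282) and the green one at (525,321). Next I'll measure all of these.

```bash
cat > h.py <<'E'
import numpy as np,cv2
def ray(c,u,v):
    R=np.array(c["R"]);t=np.array(c["t"]); o=-R.T@t
    d=R.T@np.array([(u-c["cx"])/c["fx"],(v-c["cy"])/c["fy"],1.]); return o,d/np.linalg.norm(d)
def onz(c,uv,z):
    o,d=ray(c,*uv); return o+d*(z-o[2])/d[2]
def tri(c1,p1,c2,p2):
    o1,d1=ray(c1,*p1);o2,d2=ray(c2,*p2)
    A=np.stack([d1,-d2],1); s=np.linalg.lstsq(A,o2-o1,rcond=None)[0]
    a=o1+s[0]*d1;b=o2+s[1]*d2; return (a+b)/2,np.linalg.norm(a-b)
def proj(c,X):
    p=np.array(c["R"])@np.array(X)+np.array(c["t"]); return p[0]/p[2]*c["fx"]+c["cx"],p[1]/p[2]*c["fy"]+c["cy"]
def circ(P):
    A=np.c_[2*P[:,0],2*P[:,1],np.ones(len(P))]; s=np.linalg.lstsq(A,(P[:,:2]**2).sum(1),rcond=None)[0]
    return s[:2],np.sqrt(s[2]+s[0]**2+s[1]**2)
E
python3 - <<'E'
import pickle,cv2,numpy as np
from h import *
d=pickle.load(open("cam0.pkl","rb"))
for n in("top","side"):
    c=d[n];im=c["pixels"].astype(int);b,g,r=im[...,0],im[...,1],im[...,2]
    m=((r>120)&(g<110)&(r-b>80)).astype(np.uint8)
    roi=np.zeros_like(m); 
    if n=="top": roi[170:280,315:415]=1
    else: roi[262:335,310:415]=1
    ys,xs=np.nonzero(m*roi)
    P=np.array([onz(c,(x,y),0.04) for x,y in zip(xs,ys)])
    print(n,"orange",circ(P),len(P))
    # glass corners
c=d["top"]
im=c["pixels"]
cv2.imwrite("pics/potzoom.png",cv2.resize(im[170:330,200:340],None,fx=5,fy=5,interpolation=cv2.INTER_CUBIC)[:600*1+200][:800])
cv2.imwrite("pics/standzoom.png",cv2.resize(im[235:335,455:565],None,fx=6,fy=6,interpolation=cv2.INTER_CUBIC))
s=d["side"]["pixels"]
cv2.imwrite("pics/sstand.png",cv2.resize(s[330:480,250:400],None,fx=4,fy=4,interpolation=cv2.INTER_CUBIC))
cv2.imwrite("pics/spot.png",cv2.resize(s[170:270,240:390],None,fx=5,fy=5,interpolation=cv2.INTER_CUBIC))
E
python3 -c "
import cv2
i=cv2.imread('pics/potzoom.png');print(i.shape)
cv2.imwrite('pics/potzoom.png',cv2.resize(i,None,fx=.75,fy=.75))"
```

```text
top orange (array([ 0.59210252, -0.08170739]), np.float64(0.0788478305819345)) 514
side orange (array([ 0.59153662, -0.08071157]), np.float64(0.07894969743170624)) 481
(800, 700, 3)
```

View pics/potzoom.png

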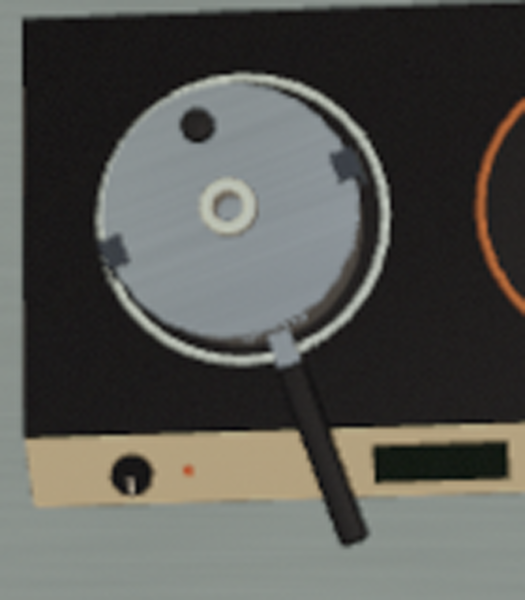

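View pics/standzoom.png

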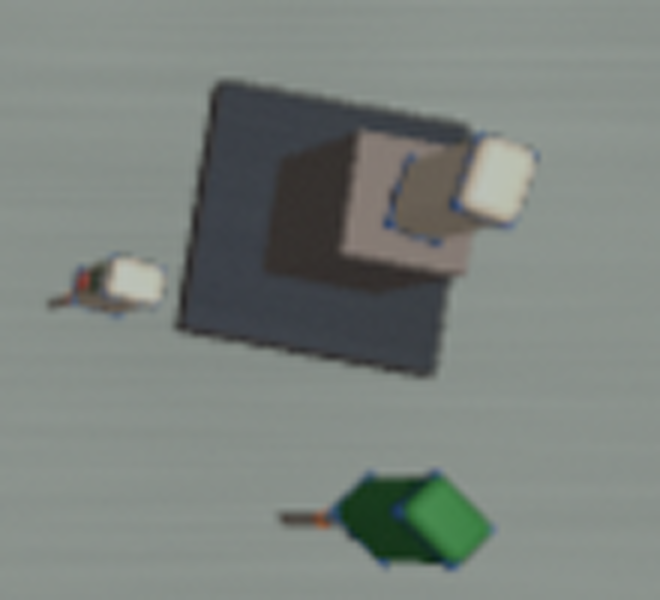

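View pics/sstand.png

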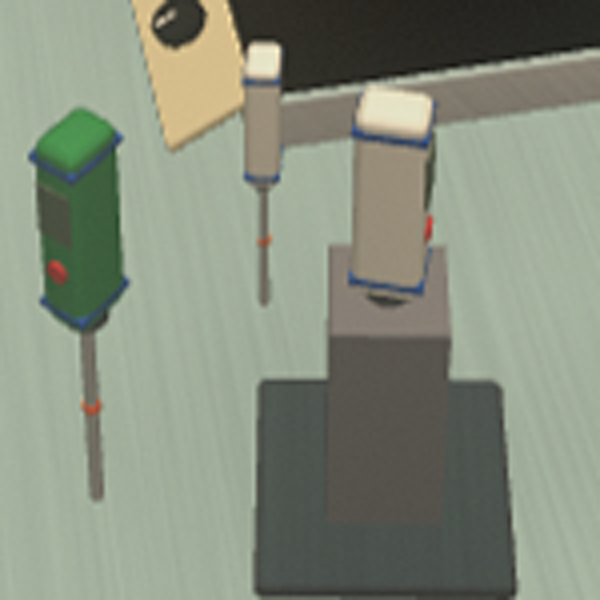

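View pics/spot.png

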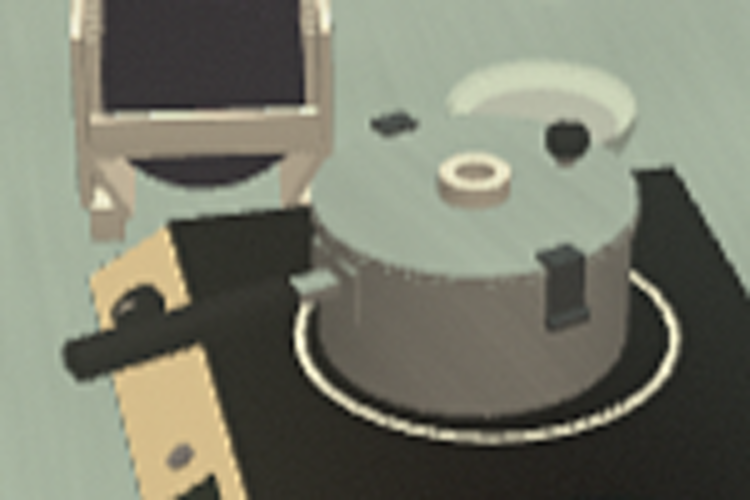

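```bash
python3 - <<'E'
import pickle,cv2,numpy as np
from h import *
d=pickle.load(open("cam0.pkl","rb"))
T,S=d["top"],d["side"]
def z(x,y,f,x0,y0): return ((x+.5)/f-.5+x0,(y+.5)/f-.5+y0)
# white sleeve top
def cen(c,box,lo):
    x0,y0,x1,y1=box;g=c["pixels"][y0:y1,x0:x1].min(2); m=(g>lo).astype(np.uint8)
    n,l,st,ce=cv2.connectedComponentsWithStats(m); 
    i=1+np.argmax(st[1:,4]); cn=max(cv2.findContours((l==i).astype(np.uint8),cv2.RETR_EXTERNAL,cv2.CHAIN_APPROX_NONE)[0],key=len)
    (a,b),sz,an=cv2.minAreaRect(cn); mc=cn[:,0].mean(0)
    el=cv2.fitEllipse(cn)
    return (el[0][0]+x0,el[0][1]+y0),(a+x0,b+y0),sz,an,st[i]
p=cen(T,(250,212,275,238),185);q=cen(S,(322,195,348,213),185)
print("sleeve",p,onz(T,p[0],.12)); print(q,onz(S,q[0],.12))
pt=onz(T,p[0],.12)
pt_m=z(229,206,3.75,200,170);print("manual",onz(T,pt_m,.12), tri(T,p[0],S,q[0]))
k=onz(T,z(198,124,3.75,200,170),.126);he=onz(T,z(354,536,3.75,200,170),.095);hs=onz(T,z(284,348,3.75,200,170),.09)
print("knob",k,"handle end",he,"hs",hs)
for a in(k-pt,pt-he,hs-he):print(np.linalg.norm(a[:2]),np.degrees(np.arctan2(a[1],a[0])))
# white ring
c=T;im=c["pixels"].astype(int);m=(im.min(2)>140);roi=np.zeros(m.shape,bool);roi[195:270,275:310]=1;roi[225:270,224:270]=1
g=onz(T,z(498,180,6,455,235),.189)
print("grip top T",g, "S",onz(S,z(397,108,4,250,330),.189))
# grip top corners
for n,cs in(("top",[(486,136),(540,150),(513,225),(456,205)]),):
    print(n,[onz(T,z(*q,6,455,235),.185)[:3].round(4) for q in cs])
print("column top",[onz(T,z(*q,6,455,235),.105)[:2].round(4) for q in[(362,130),(342,252),(464,272)]])
print("base",[onz(T,z(*q,6,455,235),.012)[:2].round(4) for q in[(216,82),(472,124),(435,376),(180,328)]])
print("small", tri(T,z(135,280,6,455,235),S,z(264,58,4,250,330)),"green",tri(T,z(447,517,6,455,235),S,z(78,132,4,250,330)))
print("tips small",tri(T,z(50,303,6,455,235),S,z(264,303,4,250,330)),"g",tri(T,z(280,518,6,455,235),S,z(96,498,4,250,330)))
print("cam T pos",-np.array(T["R"]).T@T["t"])
E
```

```text
Traceback (most recent call last):
ValueError: attempt to get argmax of an empty sequence
```

```bash
cat > m.py <<'E'
import pickle,cv2,numpy as np
from h import *
d=pickle.load(open("cam0.pkl","rb"))
T,S=d["top"],d["side"]
def z(x,y,f,x0,y0): return ((x+.5)/f-.5+x0,(y+.5)/f-.5+y0)
def cen(c,box):
    x0,y0,x1,y1=box;g=c["pixels"][y0:y1,x0:x1,2]
    g=cv2.resize(g,None,fx=8,fy=8,interpolation=cv2.INTER_CUBIC)
    th,m=cv2.threshold(g,0,255,cv2.THRESH_BINARY+cv2.THRESH_OTSU)
    cn=max(cv2.findContours(m,cv2.RETR_EXTERNAL,cv2.CHAIN_APPROX_NONE)[0],key=len)
    el=cv2.fitEllipse(cn)
    return z(*el[0],8,x0,y0),np.array(el[1])/8,th
E
cat > m1.py <<'E'
from m import *
p=cen(T,(251,214,272,236));q=cen(S,(324,196,346,209))
print("sleeve",p,onz(T,p[0],.12)); print(q,onz(S,q[0],.12))
pt=onz(T,p[0],.12)
pt_m=z(229,206,3.75,200,170);print("manual",onz(T,pt_m,.12),onz(S,z(474,174,5,240,170),.12))
k=onz(T,z(198,124,3.75,200,170),.126);he=onz(T,z(354,536,3.75,200,170),.095);hs=onz(T,z(284,348,3.75,200,170),.09)
print("knob",k,"handle end",he,"hs",hs)
for a in(k-pt,pt-he,hs-he):print(np.linalg.norm(a[:2]),np.degrees(np.arctan2(a[1],a[0])))
g=onz(T,z(498,180,6,455,235),.189)
print("grip top T",g, "S",onz(S,z(397,108,4,250,330),.189))
# grip top corners
for n,cs in(("top",[(486,136),(540,150),(513,225),(456,205)]),):
    print(n,[onz(T,z(*q,6,455,235),.185)[:3].round(4) for q in cs])
print("column top",[onz(T,z(*q,6,455,235),.105)[:2].round(4) for q in[(362,130),(342,252),(464,272)]])
print("base",[onz(T,z(*q,6,455,235),.012)[:2].round(4) for q in[(216,82),(472,124),(435,376),(180,328)]])
print("small", tri(T,z(135,280,6,455,235),S,z(264,58,4,250,330)),"green",tri(T,z(447,517,6,455,235),S,z(78,132,4,250,330)))
print("tips small",tri(T,z(50,303,6,455,235),S,z(264,303,4,250,330)),"g",tri(T,z(280,518,6,455,235),S,z(96,498,4,250,330)))
E
python3 m1.py
```

```text
sleeve ((260.13662815093994, 224.3758249282837), array([14.41541195, 14.84308243]), 158.0) [0.57794615 0.12689232 0.12      ]
((334.5502529144287, 203.7636775970459), array([ 7.44361162, 14.11643696]), 190.0) [0.5769925  0.12642034 0.12      ]
manual [0.57757629 0.12579027 0.12      ] [0.57619732 0.12389689 0.12      ]
knob [0.61941481 0.14197667 0.126     ] handle end [0.40912327 0.06054731 0.095     ] hs [0.50700626 0.09907827 0.09      ]
0.04412694401871142 19.989008747641364
0.18139136539959394 21.454123861250363
0.10519370722050425 21.486729863716956
grip top T [ 0.49616948 -0.37961277  0.189     ] S [ 0.49690868 -0.38228839  0.189     ]
top [array([ 0.5097, -0.3779,  0.185 ]), array([ 0.5056, -0.3937,  0.185 ]), array([ 0.4831, -0.3849,  0.185 ]), array([ 0.489 , -0.3683,  0.185 ])]
column top [array([ 0.5201, -0.3652]), array([ 0.4808, -0.3575]), array([ 0.4746, -0.396 ])]
base [array([ 0.5468, -0.3432]), array([ 0.5326, -0.4311]), array([ 0.4453, -0.4152]), array([ 0.4612, -0.3284])]
small (array([ 0.46987183, -0.2861252 ,  0.12753434]), np.float64(5.776642065487541e-05)) green (array([ 0.39682791, -0.36447867,  0.1778132 ]), np.float64(0.00013652651403766116))
tips small (array([ 0.46970176, -0.28628405,  0.0007376 ]), np.float64(0.0010009845641551615)) g (array([ 0.39582526, -0.36424302, -0.00112975]), np.float64(0.0011409592677634525))
```

```bash
cat >> h.py <<'E'
from scipy.spatial.transform import Rotation as Ro
def down(deg):
    a=np.radians(deg);c,s=np.cos(a),np.sin(a)
    return Ro.from_matrix([[c,s,0],[s,-c,0],[0,0,-1]]).as_rotvec()
def snap(bot,name,tag):
    c=bot.read_camera(name);cv2.imwrite(f"pics/{tag}.png",c["pixels"]);return c
E
python3 - <<'E'
from workcell import bot
from h import *
print(bot.current_tool_rot(),down(-67.5))
r=down(-68.7)
bot.line_to([.22,-.531,.30],max_speed=.25)
bot.goto([.4564,.0791,.20],r); print(bot.current_clock())
bot.set_gripper(.5)
bot.line_to([.4564,.0791,.069],max_speed=.12)
snap(bot,"wrist","w1");snap(bot,"side","s1")
print(bot.current_clock(),bot.current_ee_pos(),bot.current_contact_force())
E
```

```text
[-2.61135962e+00  1.74469900e+00  1.58654181e-03] [ 2.61213883 -1.74537536  0.        ]
3.0
5.15 [0.45715572 0.0790401  0.06985188] [-0.06995381 -0.1182817  -0.12325915]
```

View pics/w1.png

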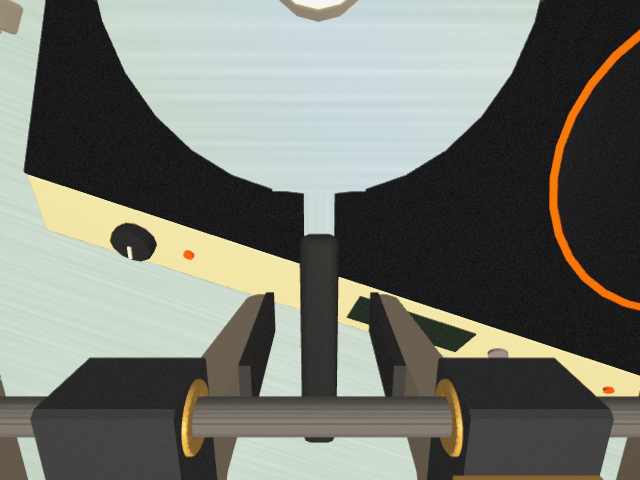

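View pics/s1.png

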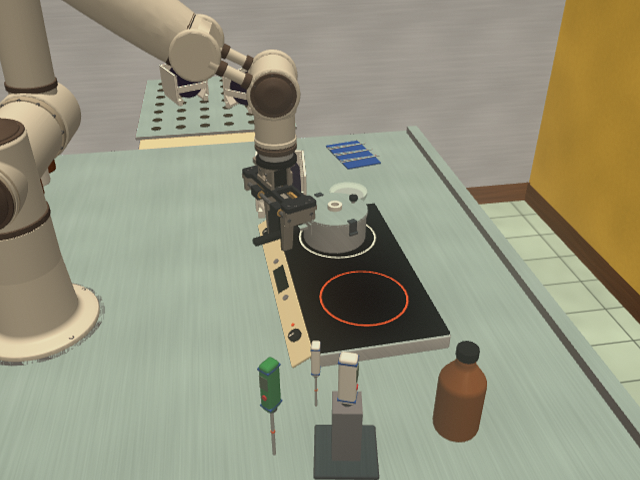

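The handle runs vertically at column 319, centred between the fingertips at about 272 and 375. I'll grip it and slide.

```bash
python3 - <<'E'
from workcell import bot
from h import *
r=down(-68.7)
bot.set_gripper(0.0,20)
print(bot.current_opening(),bot.current_ee_pos(),bot.current_contact_force())
bot.line_to([.4709,-.1284,.069],r,max_speed=.08)
bot.hold(.3)
print(bot.current_clock(),bot.current_ee_pos(),bot.current_contact_force())
c=snap(bot,"side","s2");c2=snap(bot,"top","t2")
import pickle;pickle.dump(dict(side=c,top=c2),open("cam2.pkl","wb"))
print(proj(c,[.592,-.0812,.12]),proj(c2,[.592,-.0812,.12]))
E
```

```text
0.16892739458042816 [0.45639317 0.07916261 0.06905305] [-1.21651908  0.49870271  1.11530244]
8.7583 [ 0.47090869 -0.12828856  0.06901678] [0.03714522 3.46627492 3.75439967]
(np.float64(365.2783781021313), np.float64(260.44520655050707)) (np.float64(367.7394600093269), np.float64(217.6134324679089))
```

View pics/s2.png

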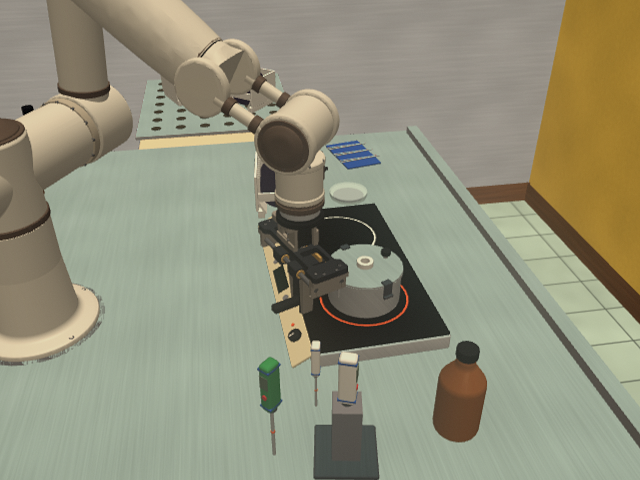

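View pics/t2.png

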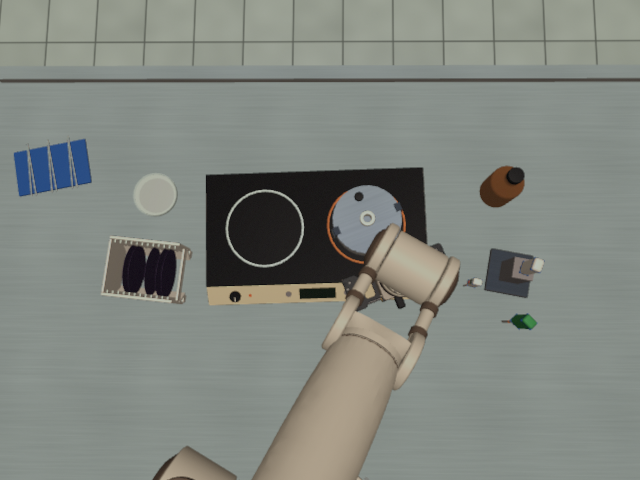

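The sleeve is at (368,218) in top and (365,262) in side, on target and within the orange ring. I'll release and move over the stand.

```bash
python3 - <<'E'
from workcell import bot
from h import *
import pickle
bot.set_gripper(.5)
bot.line_to([.4709,-.1284,.22],max_speed=.2)
bot.goto([.4967,-.3803,.27],down(-110))
bot.hold(.3)
print(bot.current_clock(),bot.current_ee_pos())
C={n:snap(bot,n,n[0]+"3") for n in("side","top","wrist")}
pickle.dump(C,open("cam3.pkl","wb"))
E
cat > m3.py <<'E'
import m
from m import *
C=pickle.load(open("cam3.pkl","rb"));T,S=C["top"],C["side"]
p=cen(T,(357,206,379,231));q=cen(S,(353,253,378,266.0.__int__()))
print(p,q,onz(T,p[0],.12),onz(S,q[0],.12),tri(T,p[0],S,q[0]))
i=T["pixels"][200:240,345:390];j=S["pixels"][240:280,340:385]
cv2.imwrite("pics/port3.png",cv2.resize(np.hstack([i,j]),None,fx=8,fy=8,interpolation=cv2.INTER_CUBIC))
E
python3 m3.py
```

```text
11.6833 [ 0.4970043  -0.37934839  0.27013713]
((367.1139440536499, 217.47987842559814), array([14.50232697, 14.82060432]), 157.0) ((374.7349853515625, 262.5537919998169), array([1.68156683, 6.41011238]), 68.0) [ 0.5922571  -0.07999454  0.12      ] [ 0.60677083 -0.09029076  0.12      ] (array([ 0.60130447, -0.08158895,  0.11316282]), np.float64(0.0156477062837806))
```

View pics/port3.png

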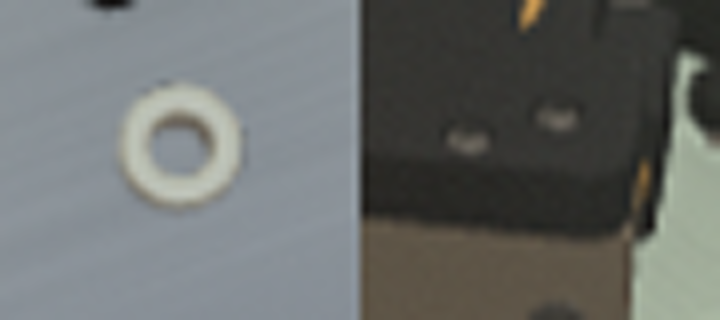

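View pics/w3.png

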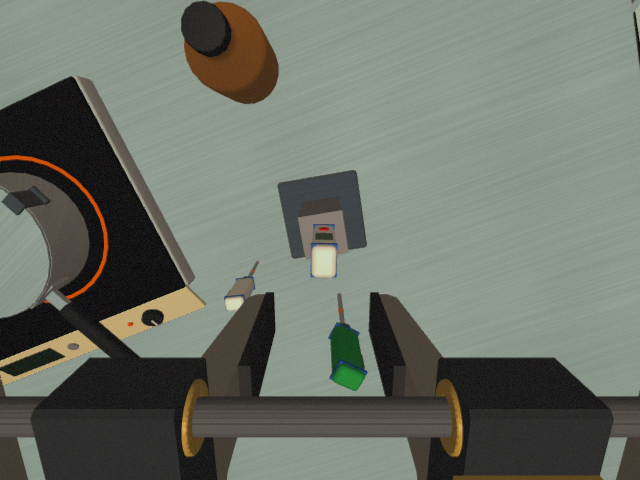

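View pics/s3.png

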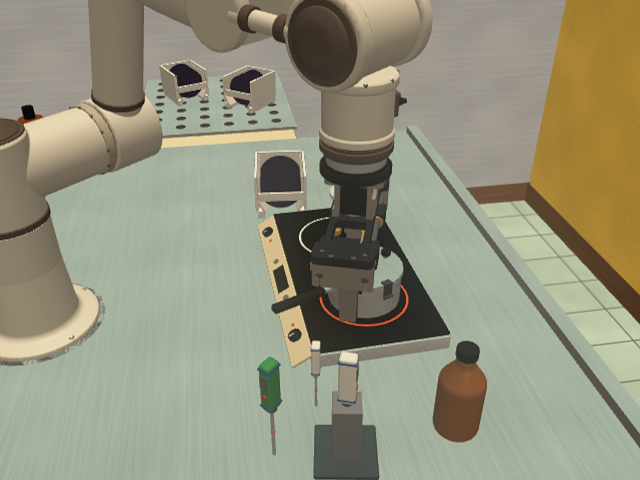

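The wrist view shows the white grip at column 323, squarely between the fingers. I'll descend, grip and draw it out.

```bash
python3 - <<'E'
from workcell import bot
from h import *
import pickle
r=down(-110)
bot.line_to([.4967,-.3803,.130],r,max_speed=.12); bot.hold(.2)
print(bot.current_ee_pos(),bot.current_contact_force())
bot.set_gripper(0,30); bot.hold(.2)
print(bot.current_opening(),bot.current_contact_force(),bot.current_ee_pos())
bot.line_to([.4967,-.3803,.30],r,max_speed=.1); bot.hold(.3)
print(bot.current_clock(),bot.current_opening(),bot.current_contact_force())
C={n:snap(bot,n,n[0]+"4") for n in("side","top","wrist")}
pickle.dump(C,open("cam4.pkl","wb"))
E
```

```text
[ 0.49700509 -0.38062276  0.13072768] [-0.12911252  0.33000043 -0.27459888]
0.19111585395797184 [ 0.08896479 -0.46257495  0.40489577] [ 0.49669348 -0.38029808  0.12999345]
16.2333 0.19903033728067257 [ 0.78361825 -0.19795483  0.2363456 ]
```

View pics/s4.png

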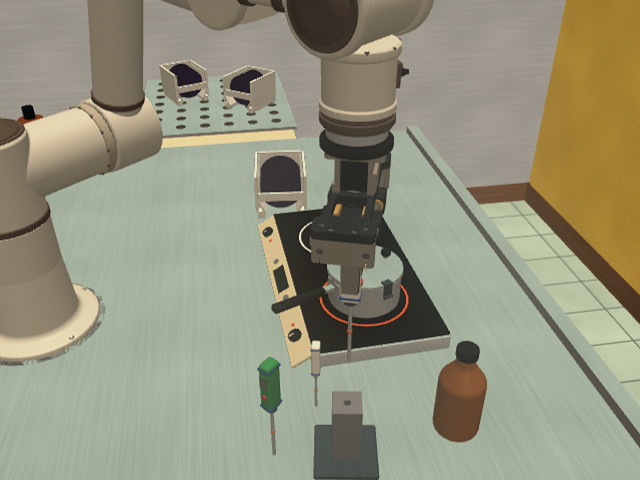

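View pics/w4.png

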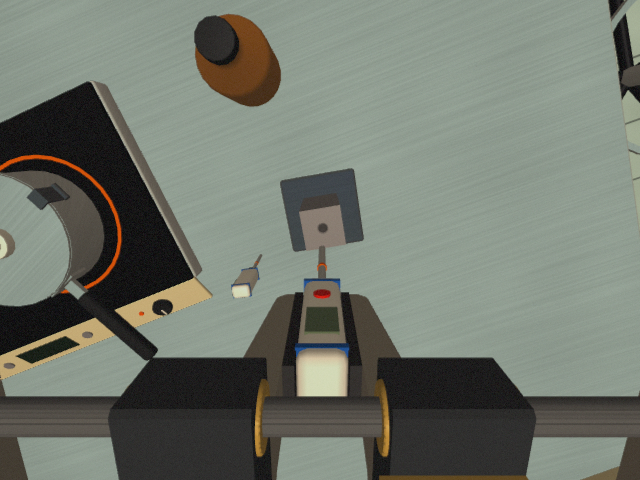

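View pics/t4.png

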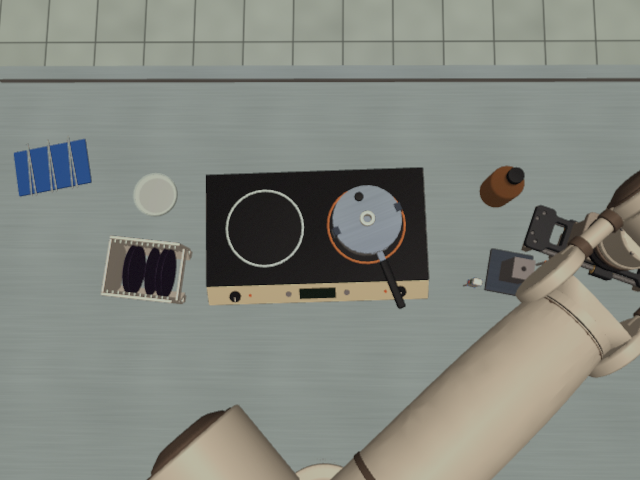

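The thermometer is held upright and out of the stand, and the side view shows the tip at about (350,360). Next I'll carry it over the port.

```bash
python3 - <<'E'
from workcell import bot
from h import *
import pickle
from m import cen
C=pickle.load(open("cam2.pkl","rb"));q=cen(C["side"],(354,255,376,268));print(q,onz(C["side"],q[0],.12))
C=pickle.load(open("cam4.pkl","rb"));q=cen(C["top"],(357,206,379,231));print(q,onz(C["top"],q[0],.12))
bot.line_to([.5922,-.0803,.30],max_speed=.12)
bot.line_to([.5922,-.0803,.28],max_speed=.1);bot.hold(.5)
print(bot.current_clock(),bot.current_ee_pos())
C={n:snap(bot,n,n[0]+"5") for n in("side","top","wrist")}
pickle.dump(C,open("cam5.pkl","wb"))
cv2.imwrite("pics/z5.png",cv2.resize(C["side"]["pixels"][160:300,320:420],None,fx=4,fy=4,interpolation=cv2.INTER_CUBIC))
E
```

```text
((364.77171325683594, 260.2192368507385), array([ 9.70956898, 16.33932686]), 182.0) [ 0.5912841  -0.08037096  0.12      ]
((367.1136837005615, 217.4750270843506), array([14.48467064, 14.83011627]), 157.0) [ 0.5922666  -0.07999405  0.12      ]
20.0083 [ 0.59226398 -0.08030952  0.28017082]
```

View pics/z5.png

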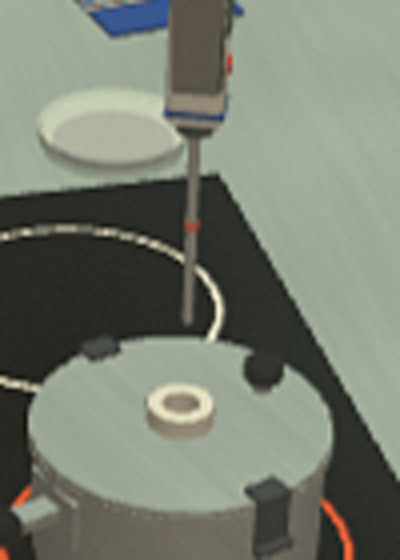

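View pics/w5.png

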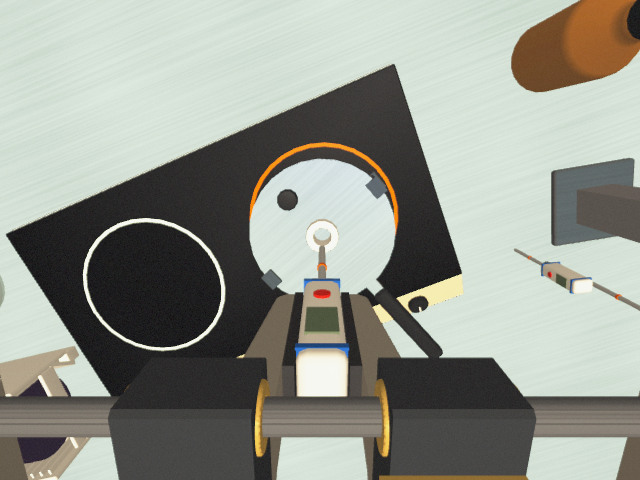

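View pics/t5.png

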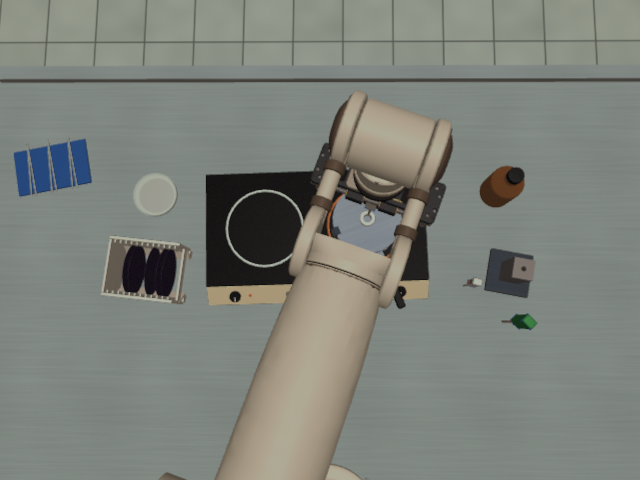

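```bash
cat > m5.py <<'E'
from m import *
C=pickle.load(open("cam5.pkl","rb"));T,S,W=C["top"],C["side"],C["wrist"]
for n,c in C.items():
    print(n,"pred tip,band,collar,port",[np.round(proj(c,[.5923,-.0803,zz]),1).tolist() for zz in(.1602,.2102,.2552,.12)])
print("side tip,band,collar,port",[np.round(z(*a,4,320,160),1) for a in((188,323),(191,226),(194,138),(180,404))])
cv2.imwrite("pics/z5w.png",cv2.resize(W["pixels"][210:300,270:370],None,fx=8,fy=6.6,interpolation=cv2.INTER_CUBIC)[:594])
cv2.imwrite("pics/z5t.png",cv2.resize(T["pixels"][190:240,340:400],None,fx=10,fy=10,interpolation=cv2.INTER_CUBIC))
E
python3 m5.py
```

```text
side pred tip,band,collar,port [[366.2, 240.9], [367.4, 215.9], [368.5, 192.3], [365.3, 260.1]]
top pred tip,band,collar,port [[368.4, 213.8], [369.9, 208.7], [371.4, 203.8], [367.3, 217.5]]
wrist pred tip,band,collar,port [[322.5, 248.1], [322.7, 267.8], [323.0, 293.4], [322.3, 236.3]]
side tip,band,collar,port [array([366.6, 240.4]), array([367.4, 216.1]), array([368.1, 194.1]), array([364.6, 260.6])]
```

View pics/z5w.png

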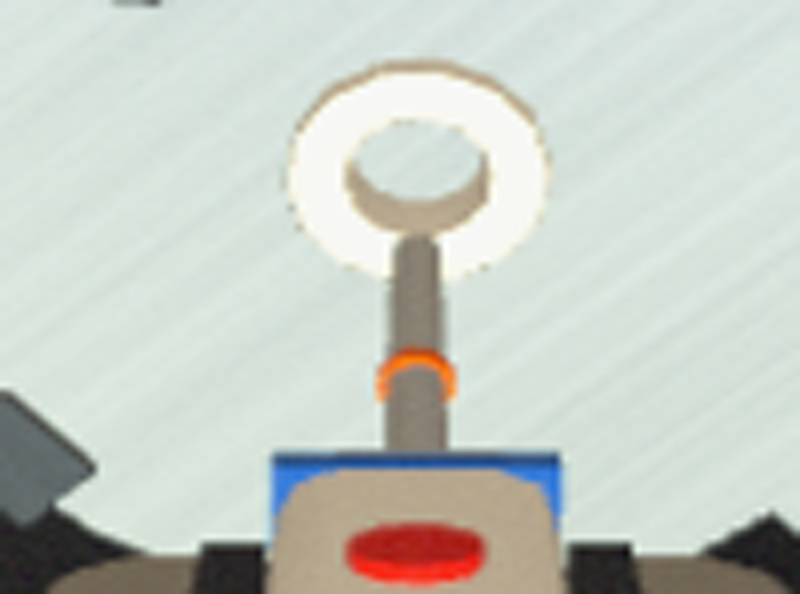

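View pics/z5t.png

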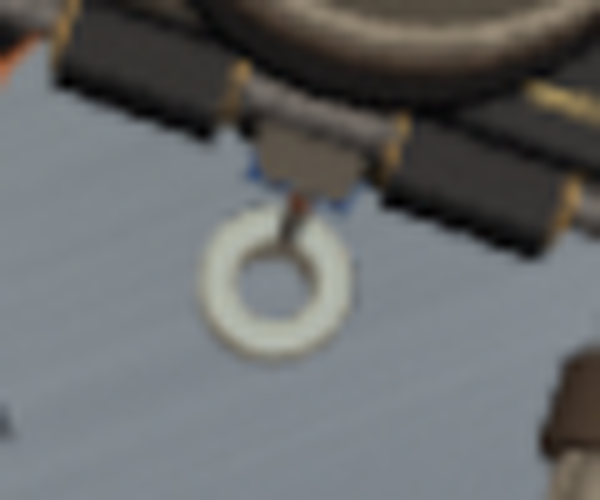

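```bash
python3 - <<'E'
from m import *
C=pickle.load(open("cam5.pkl","rb"))
S=C["side"]["pixels"].astype(float)
q=cen(C["side"],(354,255,376,268));print(q[0])
for name,rows in(("side",range(198,240,4)),):
    for v in rows:
        g=S[v,355:380].sum(1)/3; bg=np.r_[g[3:9],g[16:22]]; 
        print(v,np.round(g[7:18]).astype(int), end=" ")
        w=np.clip(abs(g-np.median(bg))-12,0,None);w[:8]=0;w[18:]=0
        print(round((w*np.arange(355,380)).sum()/w.sum(),2))
E
```

```text
(364.79512214660645, 260.2207832336426)
198 [130 125 124 141 167 104 103  99 158 161 160] 366.8
202 [162 164 164 165 142 102 106 115 160 166 151] 367.88
206 [ 44  44  41  43  48 100 110  88  50  45  44] 367.9
210 [ 45  44  45  42  55 102 112  72  44  44  46] 367.74
214 [ 43  43  44  39  84 105 111  67  44  45  46] 367.34
218 [ 42  44  44  39  72 102 107  56  42  45  45] 367.31
222 [133 121  62  34  89 107 108  52  41  45  42] 365.75
226 [ 43  40  40  36  95 107 106 120  51  38  43] 367.68
230 [ 42  42  42  44  98 111  79  42  50 188 181] 369.99
234 [ 42  41  42  54 102 110  70  43  42  41  30] 366.73
238 [ 40  43  40  69 103 111  59  41  42  44  37] 366.4
```

The stem in the side view matches prediction within 0.1 px, so it is upright. The port offsets are under a millimetre. I'll lower to just above the rim and look again.

```bash
cat > look.py <<'E'
from workcell import bot
from m import *
def look(k):
    C={n:snap(bot,n,n[0]+str(k)) for n in("side","top","wrist")}
    pickle.dump(C,open(f"cam{k}.pkl","wb"))
    a=cv2.resize(C["wrist"]["pixels"][210:300,275:365],None,fx=4.4,fy=4.4,interpolation=cv2.INTER_CUBIC)
    b=cv2.resize(C["side"]["pixels"][215:285,330:400],None,fx=5.657,fy=5.657,interpolation=cv2.INTER_CUBIC)
    cv2.imwrite(f"pics/z{k}.png",np.hstack([a,b[:396,:396]]))
    p=bot.current_ee_pos();print(bot.current_clock(),p,bot.current_contact_force())
    for n,c in C.items(): print(n,[np.round(proj(c,[p[0],p[1],zz]),1).tolist() for zz in(p[2]-.12,p[2]-.07,.12)])
E
python3 - <<'E'
from look import *
bot.line_to([.5919,-.0802,.246],down(-110),max_speed=.05);bot.hold(.5)
look(6)
E
```

```text
21.6417 [ 0.59191377 -0.08017115  0.245982  ] [ 0.00237307 -0.1535593   0.17566208]
side [[365.2, 257.3], [366.4, 233.2], [365.1, 260.1]]
top [[367.4, 217.1], [368.8, 212.4], [367.2, 217.7]]
wrist [[322.5, 248.1], [322.7, 267.9], [322.4, 246.2]]
```

View pics/z6.png

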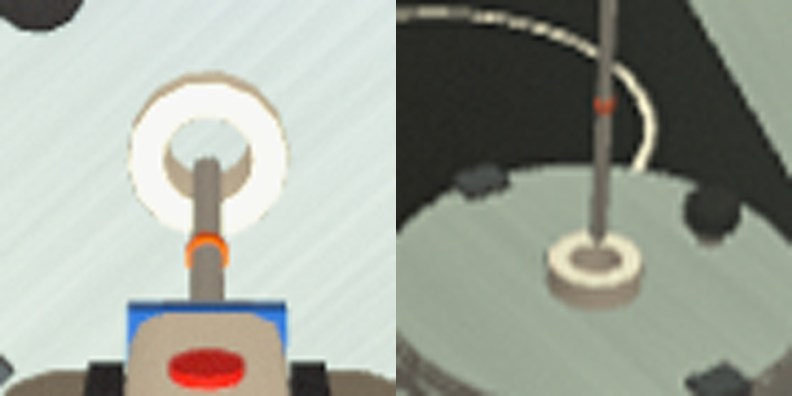

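Tip and sleeve are centred within about 0.8 mm in both views (wrist: sleeve 208, stem 207; side: 595 vs 597). I'll lower it in.

```bash
python3 - <<'E'
from look import *
bot.line_to([.5919,-.0802,.190],down(-110),max_speed=.04);bot.hold(.6)
look(7)
print(bot.current_opening(),Ro.from_rotvec(bot.current_tool_rot()).as_matrix()[:,2])
E
```

```text
23.9417 [ 0.5918923  -0.08019873  0.189994  ] [-0.65519647  0.10523611 -1.09849722]
side [[364.0, 283.0], [365.1, 260.1], [365.1, 260.1]]
top [[365.9, 221.9], [367.2, 217.7], [367.2, 217.7]]
wrist [[322.5, 248.1], [322.8, 267.9], [322.8, 267.9]]
0.19716544028016203 [-4.92468231e-05 -2.17449477e-05 -9.99999999e-01]
```

View pics/z7.png

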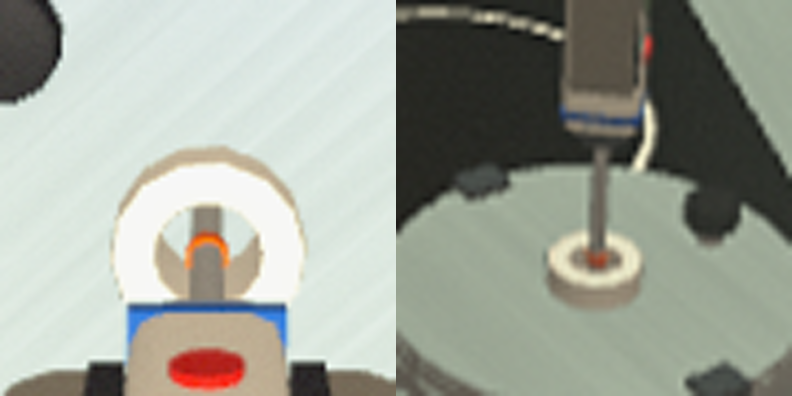

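View pics/s7.png

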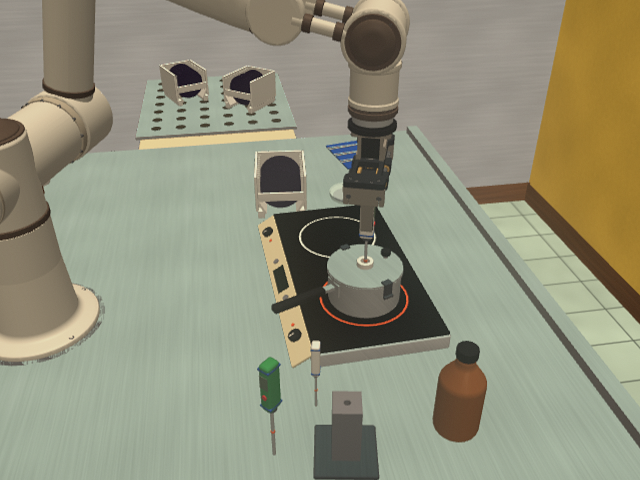

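The band sits inside the bore mouth, centred within about 0.6 mm in both views. One force reading was about -1.1 N, so I'll recheck that and then hand in.

```bash
python3 - <<'E'
from workcell import bot
import numpy as np
f=[]
for _ in range(10): bot.hold(.05); f.append(bot.current_contact_force())
print(np.mean(f,0),np.std(f,0),np.abs(bot.current_joint_vel()).max(),bot.current_opening())
E
```

```text
[ 0.03840114  0.18107552 -1.11036051] [0.47986655 0.28835869 0.34978278] 0.0025204510648176802 0.1925126274999982
```

```bash
python3 -c "
from workcell import bot
bot.job_done();print(bot.current_clock())"
```

```text
the job is handed in; nothing more can be done
the job is handed in; nothing more can be done
```

I slid the pot by its handle into the orange ring, about 1 mm off centre by camera. Then I drew the larger white thermometer from its stand and lowered it through the sleeve. I handed the job in with it still held, at about 24.5 s on the robot's clock.

- **Position:** the tool is vertical to 0.0001 rad. The band is level with the rim by the gripper height. The band is centred in the bore within about 0.6 mm in the side and wrist views. The stem looked upright in the side view.
- **Disagreement between views:** just before insertion, the side and wrist views disagreed by about 0.8 mm each way along x, so I used the mean.
- **Force:** the last reading averaged -1.1 N in z with 0.35 N noise, against about -0.7 N for the thermometer's weight. I put the rest down to sensor noise and offset. With the stem centred in the pictures I saw no sign of contact, but I could not measure pot contact directly.
- **Bystanders:** the cassette, bottle and dish looked unmoved in the pictures, but I did not measure them.

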